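# Tip the probe out of its tube and lay it in the tray

## Robot

A 6-joint arm with a two-finger parallel gripper is mounted at the origin on the work surface. World frame = base frame: x ahead of the robot, y to its left, z up, the work surface at z = 0. Lengths are in m, angles in rad, forces in N, time in s.
With the tool pointing down it reaches from about 0.325 to 0.9 m from the base axis. Payload 3.5 kg.
Tool frame: the origin (TCP) lies at the very end of the fingers, on their centre line; the grasp point (between the pads) lies 19 mm behind it (bot.grasp_offset is the distance from the TCP to the grasp point, in m); z points along the fingers, y is the line along which they close (so a half turn about z gives the same grasp; the last joint's range is limited). The gripper opens to 85 mm and grips with 20 to 120 N. Pads are 22 mm wide; open, the fingers measure 114 mm over their backs; the gripper's body (76 mm by 85 mm) begins 54 mm behind the grasp point. The pads swing forward as they close: fully open they stand 13 mm farther back than shut.
Start: joints at [-0.103, 0.276, -0.026, 1.268, 0, 1.467], TCP at [0.625, -0, 0.231] pointing down, gripper open.
Joint ranges: [-3.12, 3.12], [-0.85, 1.88], [-1.08, 1.24], [-1.95, 2.15], [-1.57, 1.53], [-3.14, 3.14]. Speed limits (rad/s): [2.57, 2.57, 3.14, 3.14, 3.14, 3.14].

## Interface

Orientations are given as a rotation vector (axis times angle).
In Python, from rig import bot, eyes gives the robot as it stands.
- The arm moves only by the tool step_arm, never from a script. Its argument "commands" is one flat list of numbers, 6 for each row, row after row: the shift along the tool's x, y, z in m, then the turn, a rotation vector about the tool's x, y, z in degrees. A call has 1 to 20 rows; each row shifts and turns the commanded pose from where the row before left it, along the tool's axes as they then stand; what a row does not reach is not made up. A row lasts 1/10 s, in which the tool goes at most 50 mm and 8.59 degrees, less where a joint would pass 70% of its speed; a pose out of reach is approached as far as the arm can. A call is refused whole if a number of a shift passes 0.05 or a number of a turn 8.59, either way. A call with a gripper value outside its range is refused whole. "claw" is the finger opening in m, from 0 to 0.0854, set as the call begins (left out, the last holds). The fingers move at their own pace and stop on an object; the grip force is fixed at half the most. Time passes only in rows, so rows that do not move let the fingers close. It gives the time, the measured TCP pose, the force, the opening and the grip force at its end, in the units of the state.
- bot.get_state(): the state, without advancing time (a new reading comes with each control period).
- eyes.read_camera(name): name is "scene" or "side" or "wrist"; returns a dict with "image" (420x560x3 uint8, red, green, blue), "intrinsics" (3x3 intrinsics, pixels), "rvec" (rotation vector, rad) and "tvec" (3), from world to camera coordinates, as OpenCV has them. Camera axes: x right, y down, z forward; pixel columns grow to the right and rows downward; lengths in m; the calibration is good to about 2 mm. The wrist camera is an equidistant fisheye: a pixel r from the principal point sees the ray r / f radians off the axis. A picture is of the moment at which its call begins. There is no depth.
- bot.sign_off(): hands the job in; it is judged then, once.
The state is a dict: "t": time; "joints": joint angles; "dq": joint speeds; "effort": joint torques, N m; "tcp_pos": TCP position; "tcp_rot": TCP orientation; "ft_force": force on the tool from outside, world axes, zero at the start; "ft_torque": the same for the moment, N m; "finger_gap": opening from 0.0 (shut) to 1.0 (fully open); "gripper_force": force on a finger pad.
Only numpy, scipy, OpenCV 4.12 (cv2) and the standard library are available. Lean on these libraries where they do the work, as an engineer would, in place of code of your own. Each camera call takes 0.05 s, during which the arm holds its last target. There are 200 camera calls.

## Task

On the biology bench, tip the blue tube on its stand mouth-down until the yellow-handled probe slides out against the lip, then take the probe by the exposed end of its handle, draw it out and lay it flat in the empty blue tray. Leave the red tube as it is, and do not drop the probe.

Things in the scene. Friction and masses are not known exactly. Their poses are not given: they have to be found in the camera images.
- blue_tube: Hexagonal tube, blue bands, 34 mm wide, level on a pivot (origin), 160 mm up. x along it to the mouth, z up. Closed end x -105, mouth +75 mm. Pad on top, 24 x 34 mm, centre x +57, top z +22.5: pressed down (5 N) it tips about +y up to a stop at 0.52 rad; it stays put. Below the mouth a V tongue, 14 mm wide, runs to a lip at x +137. Probe axis z -7 in the tube, -8 on the tongue.
- yellow_probe: Probe, 50 g: yellow handle 16 mm thick, 95 long; needle 55 at its rear. Origin mid-handle (balance point); x to the free end at +47.5 mm, as the tube's x. Starts inside, 7 to 20 mm short of the mouth. Tube tipped over 0.35 rad: slides to the lip by itself, 62 mm of handle exposed, sides free for fingers. The lip hides its lowest 5 mm: raise it 7 to 10 mm (13 mm play in the tube), draw along x.
- blue_tray: Empty blue plastic tray, fixed, 220 mm (x) by 300 mm (y) outside, 32 mm high, walls and floor 5 mm thick. Origin at the centre of its underside, x and y along its sides, z up. The red tray and the metal pan are not it.
- red_tube: The other tube: built exactly like the blue one, but with red bands, pad and tongue and a black-handled probe inside; to be left as it is. Origin and axes as for the blue tube. The two tubes swap places from start to start.
Mind the look-alikes: they are no part of the job. Leave any turquoise look-alike of the part that bears blue_tube alone.

How it is judged:
By the outcome, as a careful person would: the job done as asked, in the order asked, and still so for the second after the job is handed in, with the robot touching nothing.
It also fails if it takes over 51 s, if anything falls off the work surface, if the arm or the gripper's body presses on something with over 40 N, if the wrist force passes 120 N, or if a joint passes its speed limit or range.

## Working session

There is one attempt and no reset: what is moved stays moved. The work goes in short steps, Python scripts to look and compute and a tool call to move; the robot and the scene stay as the last step left them, time stands still between calls to the robot, and variables do not carry over. Pictures are saved under pics/ and viewed, at most 12 in all, crops included, and the job is handed in when it is done.

Besides the shell and the picture viewer there is one more tool, called after "Call:" as name(argument=value, ...) on one line, values as JSON. step_arm: Moves the arm, as the interface text tells. Its arguments: {"type":"object","properties":{"commands":{"type":"array"},"claw":{"type":"number"}},"required":["commands"]}

```bash
mkdir -p pics; ls; cat > h.py <<'E'
import numpy as np,cv2
from rig import bot,eyes
def cam(n,save=None):
    c=eyes.read_camera(n)
    c['R']=cv2.Rodrigues(np.array(c['rvec'],float))[0];c['t']=np.array(c['tvec'],float).ravel();c['K']=np.array(c['intrinsics'],float)
    c['n']=n
    if save: cv2.imwrite('pics/'+save,c['image'][:,:,::-1])
    return c
def ray(c,u,v):
    K=c['K'];x=(u-K[0,2])/K[0,0];y=(v-K[1,2])/K[1,1]
    if c['n']=='wrist':
        r=np.hypot(x,y);d=np.array([x/r*np.sin(r),y/r*np.sin(r),np.cos(r)]) if r>0 else np.array([0,0,1.])
    else: d=np.array([x,y,1.])
    return -c['R'].T@c['t'],c['R'].T@(d/np.linalg.norm(d))
def onz(c,u,v,z):
    o,d=ray(c,u,v);return o+d*(z-o[2])/d[2]
def two(c1,p1,c2,p2):
    o1,d1=ray(c1,*p1);o2,d2=ray(c2,*p2)
    s=np.linalg.lstsq(np.array([d1,-d2]).T,o2-o1,rcond=None)[0]
    a=o1+s[0]*d1;b=o2+s[1]*d2
    return (a+b)/2,np.linalg.norm(a-b)
def proj(c,P):
    p=c['R']@np.array(P)+c['t']
    if c['n']=='wrist':
        th=np.arctan2(np.hypot(p[0],p[1]),p[2]);h=np.hypot(p[0],p[1]);q=p[:2]/h*th
    else:q=p[:2]/p[2]
    return c['K'][:2,:2]@q+c['K'][:2,2]
E
python3 - <<'E'
from h import *
import pickle
np.set_printoptions(precision=3,suppress=True)
cs={}
for n in('scene','side','wrist'):
    c=cs[n]=cam(n,n+'0.png');print(n,-c['R'].T@c['t'],c['R'][2])
pickle.dump(cs,open('c0.pkl','wb'))
a=np.hstack([cs['scene']['image'],cs['side']['image']]);
print(bot.get_state())
E
```

```text
pics
scene [1.063 0.499 1.041] [-0.501 -0.428 -0.752]
side [ 0.358 -0.799  0.599] [ 0.099  0.85  -0.517]
wrist [0.624 0.083 0.372] [-0.001 -0.323 -0.946]
{'t': 0.15, 'joints': array([-0.103,  0.277, -0.028,  1.268,  0.   ,  1.467]), 'dq': array([-0.001, -0.002,  0.003, -0.001,  0.001,  0.001]), 'effort': array([  0.001, -44.606,  29.564,   0.01 ,  -0.   ,  -0.   ]), 'tcp_pos': array([0.624, 0.   , 0.23 ]), 'tcp_rot': array([-2.22 , -2.22 ,  0.002]), 'ft_force': array([-0.192,  0.328, -0.143]), 'ft_torque': array([-0.031,  0.058, -0.017]), 'gripper_force': 0.0, 'finger_gap': 1.0023526670400507}
```

View pics/scene0.png

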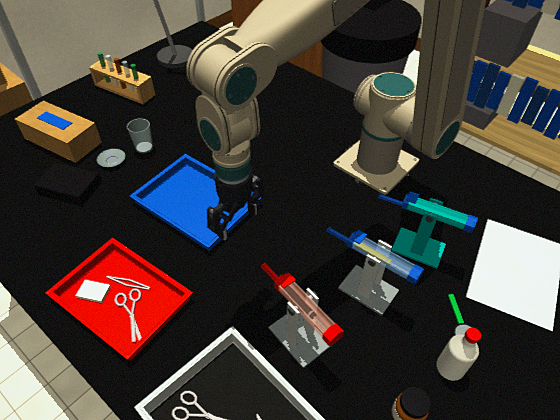

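View pics/side0.png

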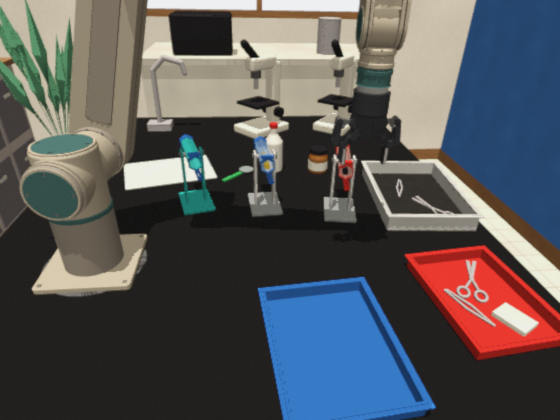

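The candidates in the scene view are red (303,308), clear with blue bands (378,252), and all-turquoise (438,212). The middle one fits, with its blue bands and yellow probe. I'll confirm it in an enlarged crop.

```bash
python3 - <<'E'
from h import *
import pickle
cs=pickle.load(open('c0.pkl','rb'))
def crop(n,x,y,w,h,k):return cv2.resize(cs[n]['image'][y:y+h,x:x+w],None,fx=k,fy=k,interpolation=cv2.INTER_CUBIC)
a=crop('scene',315,215,120,100,4);b=crop('side',240,125,60,100,4)
cv2.imwrite('pics/crop0.png',np.hstack([a,b])[:,:,::-1])
E
```

```text
(no output)
```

View pics/crop0.png

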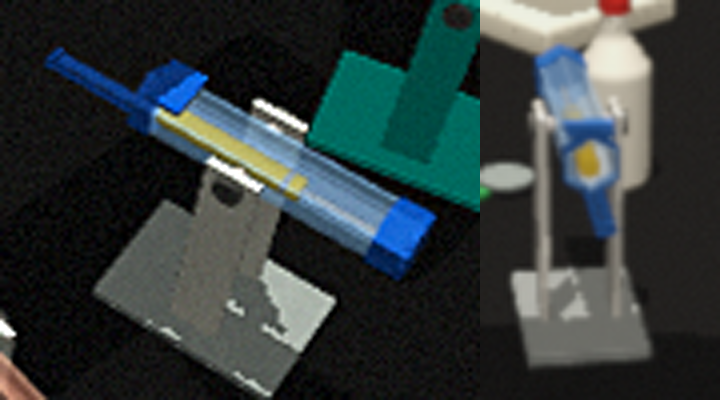

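View pics/wrist0.png

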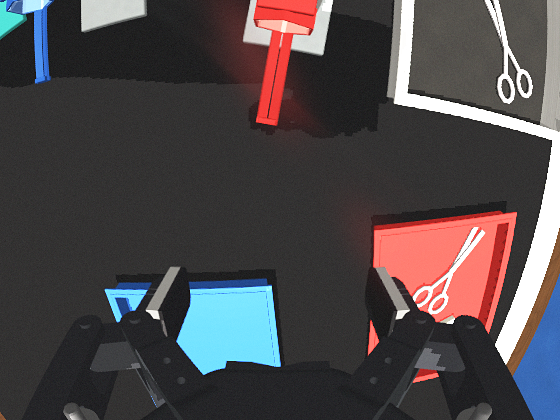

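The crop confirms it: clear tube with blue bands, yellow probe inside, tongue tip at scene (329,229) and side (271,183). Next I triangulate the lip, the pivot and the base plate.

```bash
python3 - <<'E'
from h import *
import pickle
np.set_printoptions(precision=4,suppress=True)
cs=pickle.load(open('c0.pkl','rb'));S,D,W=cs['scene'],cs['side'],cs['wrist']
f=lambda x,y:(315+x/4-.4,215+y/4-.4)
g=lambda x,y:(240+(x-480)/4-.4,125+y/4-.4)
lip=two(S,f(55,57),D,g(605,230));print('lip',lip)
piv=two(S,f(257,145),D,g(580,114));print('forktop',piv)
pl=[onz(S,*f(*p),0.008) for p in[(165,200),(335,298),(268,397),(95,290)]];pl2=[onz(D,*g(*p),0.008) for p in[(511,275),(632,270),(651,355),(528,366)]]
print('plate',np.array(pl),np.mean(pl,0),np.array(pl2),np.mean(pl2,0))
print('lip wrist',onz(W,42,80,.148))
d=piv[0]-lip[0];print('axis len,ang',np.hypot(*d[:2]),np.degrees(np.arctan2(-d[1],-d[0])))
# blue tray
for c in(S,D):
    hsv=cv2.cvtColor(c['image'],cv2.COLOR_RGB2HSV);m=cv2.inRange(hsv,(103,150,90),(118,255,255))
    k=max(cv2.findContours(m,0,1)[0],key=cv2.contourArea);r=cv2.approxPolyDP(cv2.convexHull(k),6,True).reshape(-1,2)
    print(c['n'],[(tuple(p),onz(c,*p,.032)[:2]) for p in r])
# tube check pixels
def T(P,o,a):
    x=np.array([np.cos(a),np.sin(a),0]);y=np.array([-x[1],x[0],0]);return o+P[0]*x+P[1]*y+np.array([0,0,P[2]])
E
```

```text
lip (array([0.4305, 0.1145, 0.1459]), np.float64(0.002462065811181848))
forktop (array([0.4225, 0.2525, 0.1696]), np.float64(0.004381172953756158))
plate [[0.3807 0.1862 0.008 ]
 [0.3704 0.3129 0.008 ]
 [0.4599 0.3199 0.008 ]
 [0.469  0.1932 0.008 ]] [0.42   0.2531 0.008 ] [[0.3737 0.3152 0.008 ]
 [0.4698 0.3179 0.008 ]
 [0.4715 0.1856 0.008 ]
 [0.3821 0.176  0.008 ]] [0.4242 0.2487 0.008 ]
lip wrist [0.4325 0.1145 0.148 ]
axis len,ang 0.1382277825071318 -86.69542976938659
scene [((np.int32(184), np.int32(154)), array([ 0.4113, -0.4716])), ((np.int32(214), np.int32(170)), array([ 0.3981, -0.3454])), ((np.int32(218), np.int32(237)), array([ 0.574 , -0.1432])), ((np.int32(208), np.int32(247)), array([ 0.6157, -0.1384])), ((np.int32(129), np.int32(196)), array([ 0.6425, -0.4509]))]
side [((np.int32(478), np.int32(0)), array([ 8.4787, 13.6765])), ((np.int32(559), np.int32(0)), array([12.5145, 15.1273])), ((np.int32(559), np.int32(248)), array([ 1.1398, -0.0672])), ((np.int32(442), np.int32(148)), array([1.1449, 0.6038]))]
```

```bash
cat >> h.py <<'E'
from scipy.spatial.transform import Rotation as R
O=np.array([0.422,0.251,0.16]);YAW=np.radians(-86.2)
AX=np.array([np.cos(YAW),np.sin(YAW),0])
def tube(x,z,th=0):  # point in tube plane -> world
    return O+AX*(x*np.cos(th)+z*np.sin(th))+np.array([0,0,-x*np.sin(th)+z*np.cos(th)])
def toolR(th,ax=AX):     # tool x=-tube x, tool z=-tube z at tip th
    x=-(ax*np.cos(th)-np.array([0,0,np.sin(th)]));z=-(ax*np.sin(th)+np.array([0,0,np.cos(th)]))
    return R.from_matrix(np.array([x,np.cross(z,x),z]).T)
def go(p,Rt):
    s=bot.get_state();R0=R.from_rotvec(s['tcp_rot'])
    np.set_printoptions(precision=4,suppress=True)
    print('t',s['t'],'pos',s['tcp_pos'],'F',s['ft_force'],'gap',s['finger_gap'])
    print('turn first deg',np.degrees((R0.inv()*Rt).as_rotvec()),'then shift in new frame',Rt.inv().apply(np.array(p)-s['tcp_pos']),'| shift in old frame',R0.inv().apply(np.array(p)-s['tcp_pos']))
E
python3 - <<'E'
from h import *
p=tube(.058,.0225);p[2]+=.04;print(p);go(p,toolR(.3))
E
```

```text
[0.42584389 0.19312751 0.2225    ]
t 0.15 pos [0.6244 0.0001 0.2304] F [-0.1917  0.328  -0.1427] gap 1.0023526670400507
turn first deg [ 0.4698 17.1679 -3.7874] then shift in new frame [ 0.1943 -0.1853  0.0684] | shift in old frame [ 0.1931 -0.1985  0.0083]
```

Call:
step_arm(commands=[0, 0, 0, 0.24, 8.58, -1.9, 0, 0, 0, 0.24, 8.58, -1.9, 0.0194, -0.0185, 0.0068, 0, 0, 0, 0.0194, -0.0185, 0.0068, 0, 0, 0, 0.0194, -0.0185, 0.0068, 0, 0, 0, 0.0194, -0.0185, 0.0068, 0, 0, 0, 0.0194, -0.0185, 0.0068, 0, 0, 0, 0.0194, -0.0185, 0.0068, 0, 0, 0, 0.0194, -0.0185, 0.0068, 0, 0, 0, 0.0194, -0.0185, 0.0068, 0, 0, 0, 0.0194, -0.0185, 0.0068, 0, 0, 0, 0.0194, -0.0185, 0.0068, 0, 0, 0, 0, 0, 0, 0, 0, 0, 0, 0, 0, 0, 0, 0], claw=0)

```text
t: 1.55
tcp_pos: [0.4266, 0.1931, 0.2218]
tcp_rot: [-1.991, -2.128, -0.295]
ft_force: [0.6, 0.3, 0.0]
finger_gap: -0.0
gripper_force: 0.0
```

```bash
python3 - <<'E'
from h import *
p=tube(.058,.0225);go(p,toolR(.3))
c=cam('wrist','wrist1.png')
for q in[(.045,.0225),(.069,.0225),(.137,-.012)]:print(q,proj(c,tube(*q)))
E
```

```text
t 1.55 pos [0.4266 0.1931 0.2218] F [0.6184 0.3054 0.0444] gap -0.00019241629767380975
turn first deg [0.091  0.4311 0.0222] then shift in new frame [-0.0115 -0.0008  0.0376] | shift in old frame [-0.0112 -0.0009  0.0377]
(0.045, 0.0225) [275.8887 235.2531]
(0.069, 0.0225) [275.863 273.018]
(0.137, -0.012) [275.9435 345.2377]
```

View pics/wrist1.png

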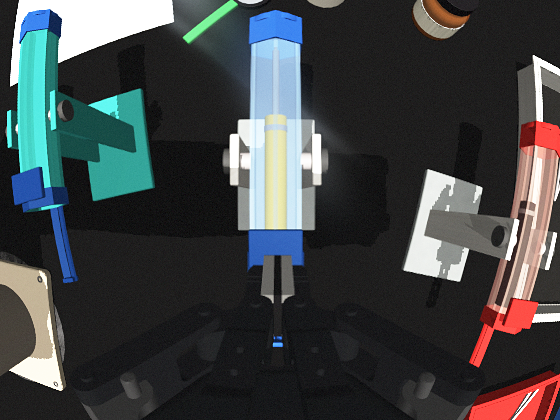

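The pad (rows 231–265, column 276) lies under the fingers as predicted. Now I press it down.

Call:
step_arm(commands=[-0.0036, 0, 0.0115, 0, 0, 0, -0.0036, 0, 0.0115, 0, 0, 0, -0.0015, 0, 0.0048, 0, 0, 0, -0.0015, 0, 0.0048, 0, 0, 0, -0.0015, 0, 0.0048, 0, 0, 0, -0.0015, 0, 0.0048, 0, 0, 0, -0.0012, 0, 0.0038, 0, 0, 0, -0.0012, 0, 0.0038, 0, 0, 0, -0.0012, 0, 0.0038, 0, 0, 0, -0.0012, 0, 0.0038, 0, 0, 0, 0, 0, 0, 0, 0, 0])

```text
t: 2.7
tcp_pos: [0.4274, 0.1923, 0.1615]
tcp_rot: [-1.992, -2.127, -0.296]
ft_force: [1.1, -1.7, 2.2]
finger_gap: 0.002
gripper_force: 1.1
```

Call:
step_arm(commands=[-0.0006, 0, 0.0019, 0, 0, 0, -0.0006, 0, 0.0019, 0, 0, 0, 0, 0, 0, 0, 0, 0, 0, 0, 0, 0, 0, 0])

```text
t: 3.1
tcp_pos: [0.4271, 0.1924, 0.1577]
tcp_rot: [-1.992, -2.127, -0.296]
ft_force: [1.3, -1.4, 1.0]
finger_gap: -0.006
gripper_force: 1.2
```

```bash
python3 - <<'E'
from h import *
S=cam('scene');D=cam('side');go(tube(.058,.0225),toolR(.3))
def crop(c,x,y,w,h,k):return cv2.resize(c['image'][y:y+h,x:x+w],None,fx=k,fy=k,interpolation=cv2.INTER_CUBIC)
cv2.imwrite('pics/crop2.png',np.hstack([crop(S,315,200,120,120,4),crop(D,235,115,70,120,4)])[:,:,::-1])
for th in(.35,.45,.52):
  print(th,[((proj(S,tube(*q,th))-[315,200])*4,(proj(D,tube(*q,th))-[235,115])*4+[480,0]) for q in[(.137,-.008),(-.105,0)]])
E
```

```text
t 3.2 pos [0.427  0.1924 0.1577] F [ 0.506  -1.1188  1.6076] gap 0.0007749862518415516
turn first deg [ 0.0775  0.3759 -0.0359] then shift in new frame [ 0.0081 -0.0011 -0.0235] | shift in old frame [ 0.0079 -0.0011 -0.0235]
0.35 [(array([ 59.9146, 165.5865]), array([619.9134, 315.2227])), (array([416.0098, 264.3801]), array([578.3012,  68.1946]))]
0.45 [(array([ 66.0876, 182.0231]), array([618.5184, 327.2881])), (array([413.3755, 250.4769]), array([578.8574,  57.5015]))]
0.52 [(array([ 71.3626, 193.6038]), array([617.4135, 334.5602])), (array([410.4573, 240.4133]), array([579.3456,  50.5237]))]
```

View pics/crop2.png

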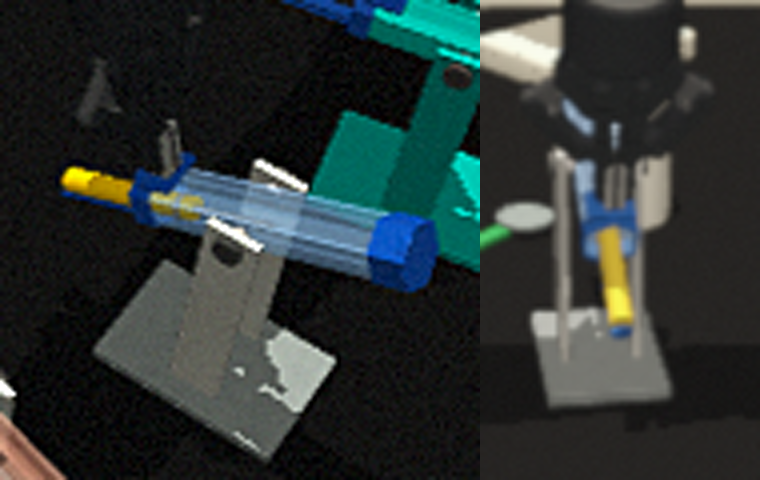

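The probe's yellow handle is out on the tongue, with its free end at crop (70,183). The tilt is about 0.45 rad. I back off, open the gripper and line up over the handle.

Call:
step_arm(commands=[0, 0, -0.02, 0, 0, 0, 0, 0, -0.03, 0, 0, 0, 0, 0, -0.03, 0, 0, 0, 0, 0, 0, 0, 0, 0])

```text
t: 3.6
tcp_pos: [0.4305, 0.1693, 0.2378]
tcp_rot: [-1.993, -2.129, -0.303]
ft_force: [1.7, 0.3, 0.0]
finger_gap: 0.001
gripper_force: 0.0
```

```bash
python3 - <<'E'
from h import *
go(tube(.112,.045,.455),toolR(.455))
E
```

```text
t 3.6 pos [0.4305 0.1693 0.2378] F [1.6939 0.2682 0.0245] gap 0.0006752525325817393
turn first deg [0.4011 9.2228 0.052 ] then shift in new frame [-0.0724 -0.0031  0.0609] | shift in old frame [-0.0617 -0.0036  0.0717]
```

Call:
step_arm(commands=[0, 0, 0, 0.2, 4.6, 0, 0, 0, 0, 0.2, 4.6, 0, -0.018, -0.0008, 0, 0, 0, 0, -0.018, -0.0008, 0, 0, 0, 0, -0.018, -0.0008, 0.015, 0, 0, 0, -0.0184, -0.0007, 0.015, 0, 0, 0, 0, 0, 0.016, 0, 0, 0, 0, 0, 0.015, 0, 0, 0, 0, 0, 0, 0, 0, 0, 0, 0, 0, 0, 0, 0], claw=0.06)

```text
t: 4.6
tcp_pos: [0.4265, 0.1311, 0.1472]
tcp_rot: [-1.894, -2.025, -0.43]
ft_force: [1.0, 0.1, 0.6]
finger_gap: 0.7
gripper_force: 0.0
```

```bash
python3 - <<'E'
from h import *
W=cam('wrist','wrist3.png');S=cam('scene');D=cam('side')
go(tube(.112,-.023,.455),toolR(.455))
print('wrist end/mouth pred',proj(W,tube(.137,0,.455)),proj(W,tube(.075,0,.455)))
def yel(c):
    m=cv2.inRange(cv2.cvtColor(c['image'],cv2.COLOR_RGB2HSV),(20,130,90),(32,255,255))
    k=max(cv2.findContours(m,0,1)[0],key=cv2.contourArea);p=k.reshape(-1,2);return p,cv2.minAreaRect(k)
for c in(W,S,D):
    p,r=yel(c);print(c['n'],r,p.min(0),p.max(0), 'pred axis',proj(c,tube(.137,-.008,.455)),proj(c,tube(.075,-.008,.455)))
E
```

```text
t 4.75 pos [0.4281 0.1306 0.1485] F [1.3906 0.4886 0.0378] gap 0.7024606335117214
turn first deg [-0.2434  0.0902 -0.0278] then shift in new frame [0.0013 0.0019 0.0656] | shift in old frame [0.0014 0.0021 0.0656]
wrist end/mouth pred [283.2249 270.0753] [283.9034 176.4739]
wrist ((283.0, 223.5), (89.0, 26.0), 90.0) [270 179] [296 268] pred axis [283.1247 264.0936] [283.7484 173.3249]
scene ((515.77392578125, 136.39727783203125), (109.82330322265625, 34.84220886230469), 24.443954467773438) [460 115] [559 174] pred axis [331.6097 245.7122] [351.5866 250.1541]
side ((268.1683349609375, 183.68316650390625), (23.28386878967285, 6.36823844909668), 84.2894058227539) [265 172] [272 195] pred axis [269.6107 196.96  ] [266.8227 178.6423]
```

View pics/wrist3.png

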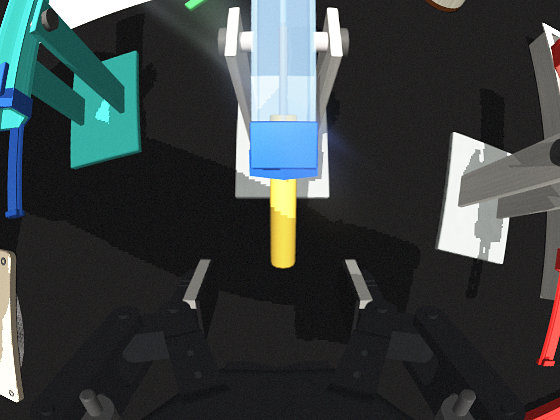

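Call:
step_arm(commands=[0.0013, 0.002, 0.01, 0, 0, 0, 0, 0, 0.015, 0, 0, 0, 0, 0, 0.015, 0, 0, 0, 0, 0, 0.015, 0, 0, 0, 0, 0, 0.01, 0, 0, 0, 0, 0, 0, 0, 0, 0, 0, 0, 0, 0, 0, 0])

```text
t: 5.45
tcp_pos: [0.4275, 0.1604, 0.0901]
tcp_rot: [-1.895, -2.026, -0.432]
ft_force: [0.2, -0.0, -0.6]
finger_gap: 0.705
gripper_force: 0.0
```

```bash
python3 - <<'E'
from h import *
go(tube(.112,-.023,.455),toolR(.455))
W=cam('wrist');S=cam('scene');D=cam('side')
def crop(c,x,y,w,h,k):return cv2.resize(c['image'][y:y+h,x:x+w],None,fx=k,fy=k,interpolation=cv2.INTER_CUBIC)
cv2.imwrite('pics/crop4.png',np.vstack([np.hstack([crop(S,305,190,100,100,3),crop(D,235,125,100,100,3)]),crop(W,130,130,300,150,2)])[:,:,::-1])
E
```

```text
t 5.45 pos [0.4275 0.1604 0.0901] F [ 0.172  -0.005  -0.5876] gap 0.7051232605006014
turn first deg [-0.3014  0.0873 -0.0444] then shift in new frame [0.0002 0.0006 0.0001] | shift in old frame [0.0002 0.0006 0.0001]
```

View pics/crop4.png

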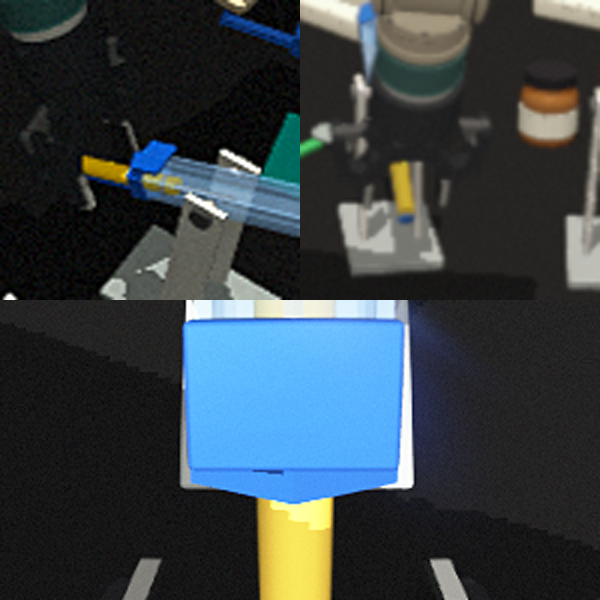

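The handle sits centred between the fingers (crop columns 150 and 443, handle at 296). Closing.

Call:
step_arm(commands=[0, 0, 0, 0, 0, 0, 0, 0, 0, 0, 0, 0, 0, 0, 0, 0, 0, 0, 0, 0, 0, 0, 0, 0, 0, 0, 0, 0, 0, 0, 0, 0, 0, 0, 0, 0, 0, 0, 0, 0, 0, 0, 0, 0, 0, 0, 0, 0], claw=0)

```text
t: 6.4
tcp_pos: [0.4274, 0.1603, 0.0901]
tcp_rot: [-1.896, -2.026, -0.432]
ft_force: [-0.6, -1.3, 2.8]
finger_gap: 0.161
gripper_force: 58.4
```

Call:
step_arm(commands=[0, 0, -0.002, 0, 0, 0, 0, 0, -0.002, 0, 0, 0, 0, 0, 0, 0, 0, 0])

```text
t: 6.7
tcp_pos: [0.4276, 0.1585, 0.0937]
tcp_rot: [-1.896, -2.026, -0.432]
ft_force: [0.4, 0.5, -0.5]
finger_gap: 0.163
gripper_force: 58.7
```

Call:
step_arm(commands=[0, 0, -0.002, 0, 0, 0, 0, 0, -0.002, 0, 0, 0, 0, 0, -0.001, 0, 0, 0, 0, 0, 0, 0, 0, 0])

```text
t: 7.1
tcp_pos: [0.4278, 0.1562, 0.0983]
tcp_rot: [-1.896, -2.026, -0.432]
ft_force: [0.4, -0.0, -1.3]
finger_gap: 0.163
gripper_force: 58.7
```

```bash
python3 - <<'E'
from h import *
go(tube(.112,-.023,.455),toolR(.455))
W=cam('wrist');S=cam('scene');D=cam('side')
def crop(c,x,y,w,h,k):return cv2.resize(c['image'][y:y+h,x:x+w],None,fx=k,fy=k,interpolation=cv2.INTER_CUBIC)
cv2.imwrite('pics/crop5.png',np.vstack([np.hstack([crop(S,305,190,100,100,4),crop(D,250,150,50,100,4)]),crop(W,130,190,300,100,2)])[:,:,::-1])
E
```

```text
t 7.1 pos [0.4278 0.1562 0.0983] F [ 0.355  -0.0251 -1.3306] gap 0.16349287032202625
turn first deg [-0.2801  0.1022 -0.063 ] then shift in new frame [0.0004 0.0005 0.0093] | shift in old frame [0.0004 0.0006 0.0093]
```

View pics/crop5.png

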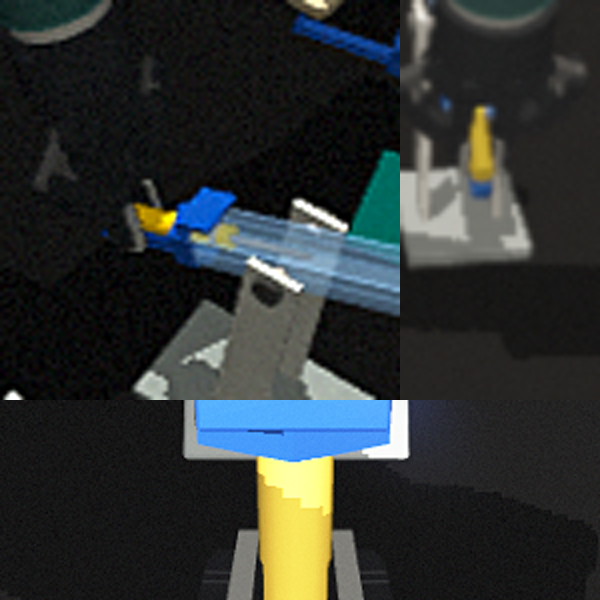

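Call:
step_arm(commands=[-0.005, 0, 0, 0, 0, 0, -0.005, 0, 0, 0, 0, 0, -0.005, 0, 0, 0, 0, 0, -0.005, 0, 0, 0, 0, 0, 0, 0, 0, 0, 0, 0])

```text
t: 7.75
tcp_pos: [0.4287, 0.1378, 0.0889]
tcp_rot: [-1.897, -2.025, -0.431]
ft_force: [-0.7, 0.2, -1.5]
finger_gap: 0.166
gripper_force: 58.7
```

Call:
step_arm(commands=[-0.007, 0, 0, 0, 0, 0, -0.007, 0, 0, 0, 0, 0, -0.007, 0, 0, 0, 0, 0, -0.007, 0, 0, 0, 0, 0, -0.007, 0, 0, 0, 0, 0, -0.007, 0, 0, 0, 0, 0, -0.007, 0, 0, 0, 0, 0, -0.007, 0, 0, 0, 0, 0, -0.007, 0, 0, 0, 0, 0, -0.007, 0, 0, 0, 0, 0, -0.01, 0, 0, 0, 0, 0, -0.01, 0, 0, 0, 0, 0, 0, 0, 0, 0, 0, 0])

```text
t: 9.05
tcp_pos: [0.4342, 0.0567, 0.0493]
tcp_rot: [-1.897, -2.025, -0.431]
ft_force: [0.8, 0.0, 0.7]
finger_gap: 0.16
gripper_force: 58.7
```

```bash
python3 - <<'E'
from h import *
S=cam('scene');D=cam('side')
go(tube(.112,-.023,.455),toolR(.455))
def crop(c,x,y,w,h,k):return cv2.resize(c['image'][y:y+h,x:x+w],None,fx=k,fy=k,interpolation=cv2.INTER_CUBIC)
cv2.imwrite('pics/crop6.png',np.hstack([crop(S,275,180,130,140,3.5),crop(D,230,130,90,140,3.5)])[:,:,::-1])
E
```

```text
t 9.15 pos [0.434  0.0575 0.0498] F [-0.3541 -0.0866 -1.1837] gap 0.16336737232552145
turn first deg [-0.3013  0.0624 -0.1111] then shift in new frame [0.1106 0.0008 0.0092] | shift in old frame [0.1106 0.0006 0.0091]
```

View pics/crop6.png

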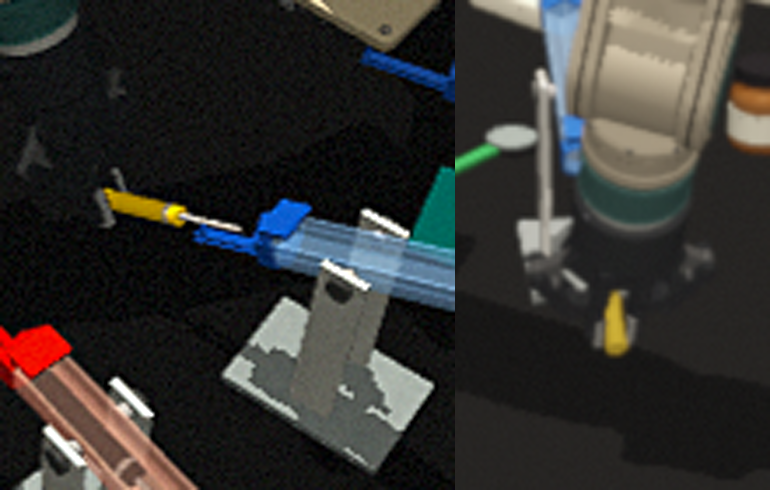

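The probe is fully out and held (crop handle 110–180, needle to 240). I draw it clear of the tongue, raise it and level it.

Call:
step_arm(commands=[-0.01, 0, -0.012, 0, 0, 0, -0.01, 0, -0.012, 0, 0, 0, -0.01, 0, -0.012, 0, 0, 0, -0.01, 0, -0.012, 0, 0, 0, -0.025, 0.01, -0.02, 0, 0, 0, -0.025, 0.01, -0.02, 0, 0, 0, -0.025, 0.01, -0.02, 0, 0, 0, -0.025, 0.01, -0.02, 0, 0, 0, -0.01, 0.01, -0.015, 0, -6.5, 0, -0.01, 0.01, -0.015, 0, -6.5, 0, -0.01, 0.01, -0.015, 0, -6.5, 0, -0.01, 0.01, -0.01, 0, -6.5, 0, 0, 0, 0, 0, 0, 0, 0, 0, 0, 0, 0, 0])

```text
t: 10.55
tcp_pos: [0.5298, -0.1715, 0.1443]
tcp_rot: [-2.14, -2.293, 0.004]
ft_force: [-0.6, 0.4, -0.2]
finger_gap: 0.169
gripper_force: 58.8
```

```bash
python3 - <<'E'
from h import *
S=cam('scene');D=cam('side');W=cam('wrist')
go([.513,-.34,.10],toolR(0))
# tray corners: lighter mask in side & scene
for c in(S,D):
    m=cv2.inRange(cv2.cvtColor(c['image'],cv2.COLOR_RGB2HSV),(103,150,60),(118,255,255))
    if c is D:m[:260]=0
    k=max(cv2.findContours(m,0,1)[0],key=cv2.contourArea);r=cv2.approxPolyDP(cv2.convexHull(k),8,True).reshape(-1,2)
    print(c['n'],[(tuple(map(int,p)),onz(c,*p,.032)[:2]) for p in r])
P=[]
for c in(S,D):
    m=cv2.inRange(cv2.cvtColor(c['image'],cv2.COLOR_RGB2HSV),(20,130,70),(32,255,255))
    if c is S:m[:,350:]=0
    n,l,st,ce=cv2.connectedComponentsWithStats(m);print(c['n'],[(s[:4].tolist(),int(s[4])) for s in st[1:] if s[4]>25])
def crop(c,x,y,w,h,k):return cv2.resize(c['image'][y:y+h,x:x+w],None,fx=k,fy=k,interpolation=cv2.INTER_CUBIC)
cv2.imwrite('pics/crop7.png',np.hstack([crop(S,120,100,250,200,1.6),crop(D,220,180,200,160,2)])[:,:,::-1])
E
```

```text
t 10.7 pos [ 0.5291 -0.1724  0.1431] F [-0.3904 -0.3096 -1.0273] gap 0.16454205716881937
turn first deg [-0.436  -0.1208  0.0297] then shift in new frame [-0.1662 -0.0271  0.0431] | shift in old frame [-0.1663 -0.0269  0.043 ]
scene [((183, 154), array([ 0.4135, -0.474 ])), ((249, 212), array([ 0.4512, -0.1431])), ((209, 250), array([ 0.6208, -0.129 ])), ((129, 196), array([ 0.6425, -0.4509]))]
side [((363, 276), array([ 0.6181, -0.136 ])), ((435, 407), array([ 0.6437, -0.4525])), ((404, 419), array([ 0.5884, -0.4671])), ((283, 419), array([ 0.4069, -0.451 ])), ((258, 288), array([ 0.3841, -0.1576]))]
scene [([105, 66, 28, 17], 85), ([137, 71, 14, 14], 72), ([218, 188, 23, 18], 131)]
side [([331, 229, 10, 20], 126)]
```

View pics/crop7.png

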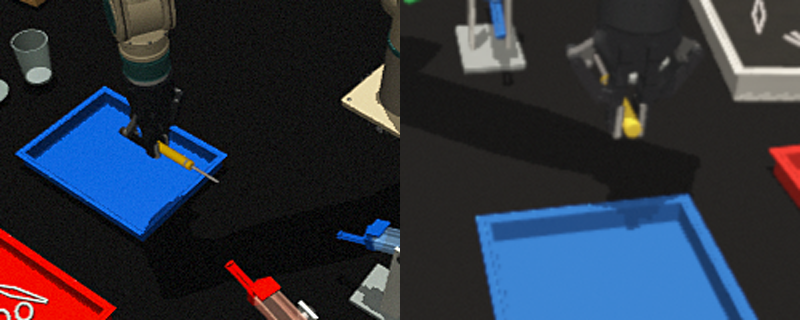

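Call:
step_arm(commands=[-0.0277, -0.0045, 0, 0, 0, 0, -0.0277, -0.0045, 0, 0, 0, 0, -0.0277, -0.0045, 0, 0, 0, 0, -0.0277, -0.0045, 0, 0, 0, 0, -0.0277, -0.0045, 0, 0, 0, 0, -0.0277, -0.0045, 0, 0, 0, 0, 0, 0, 0.02, 0, 0, 0, 0, 0, 0.02, 0, 0, 0, 0, 0, 0.02, 0, 0, 0, 0, 0, 0.02, 0, 0, 0, 0, 0, 0, 0, 0, 0, 0, 0, 0, 0, 0, 0])

```text
t: 11.9
tcp_pos: [0.5132, -0.34, 0.0637]
tcp_rot: [-2.142, -2.29, 0.006]
ft_force: [0.3, 0.2, -0.3]
finger_gap: 0.162
gripper_force: 58.8
```

```bash
python3 - <<'E'
from h import *
S=cam('scene');D=cam('side')
go([.513,-.34,.007],toolR(-.11))
s=bot.get_state();p=s['tcp_pos']
for c in(S,D):
    m=cv2.inRange(cv2.cvtColor(c['image'],cv2.COLOR_RGB2HSV),(20,130,70),(32,255,255))
    if c is S:m[:120]=0;m[:,350:]=0
    k=max(cv2.findContours(m,0,1)[0],key=cv2.contourArea);q=k.reshape(-1,2)
    print(c['n'],cv2.minAreaRect(k),q.min(0),q.max(0))
    for h in(.012,.015,.019):print(h,[proj(c,p+AX*a+[0,0,h]) for a in(.025,-.011,-.070)])
E
```

```text
t 12.0 pos [ 0.5147 -0.3409  0.0654] F [ 0.2796  0.5413 -0.2889] gap 0.16098304660020965
turn first deg [-0.2277 -6.2408  0.0639] then shift in new frame [ 0.0074 -0.0016  0.058 ] | shift in old frame [ 0.001  -0.0014  0.0585]
scene ((193.23074340820312, 183.65383911132812), (23.852108001708984, 5.269651412963867), 33.690067291259766) [184 176] [204 192]
0.012 [array([178.3607, 176.248 ]), array([187.1003, 181.6044]), array([201.8263, 190.6299])]
0.015 [array([178.2041, 175.5158]), array([186.9567, 180.8735]), array([201.7052, 189.9016])]
0.019 [array([177.9945, 174.5358]), array([186.7644, 179.8952]), array([201.5431, 188.9266])]
side ((342.3882751464844, 334.7470703125), (23.536956787109375, 9.328010559082031), 77.47119140625) [339 323] [349 346]
0.012 [array([344.4858, 347.7645]), array([338.236 , 331.1772]), array([329.1088, 306.9534])]
0.015 [array([344.6739, 346.5144]), array([338.4015, 329.9449]), array([329.2438, 305.7533])]
0.019 [array([344.9261, 344.8383]), array([338.6234, 328.293 ]), array([329.4246, 304.1452])]
```

Call:
step_arm(commands=[0, 0, 0, 0, -6.2, 0, 0.0011, 0, 0.012, 0, 0, 0, 0.0011, 0, 0.012, 0, 0, 0, 0.0011, 0, 0.012, 0, 0, 0, 0.0011, 0, 0.01, 0, 0, 0, 0.0005, 0, 0.004, 0, 0, 0, 0.0003, 0, 0.003, 0, 0, 0, 0, 0, 0, 0, 0, 0, 0, 0, 0, 0, 0, 0])

```text
t: 12.9
tcp_pos: [0.5143, -0.3411, 0.0116]
tcp_rot: [2.091, 2.238, -0.119]
ft_force: [0.1, 0.2, -0.2]
finger_gap: 0.161
gripper_force: 58.8
```

Call:
step_arm(commands=[0.0001, 0, 0.0012, 0, 0, 0, 0.0001, 0, 0.0012, 0, 0, 0, 0, 0, 0, 0, 0, 0, 0, 0, 0, 0, 0, 0])

```text
t: 13.3
tcp_pos: [0.514, -0.3408, 0.009]
tcp_rot: [2.091, 2.238, -0.119]
ft_force: [0.1, 0.8, -1.5]
finger_gap: 0.167
gripper_force: 58.8
```

Call:
step_arm(commands=[0.0001, 0, 0.001, 0, 0, 0, 0.0001, 0, 0.001, 0, 0, 0, 0, 0, 0, 0, 0, 0, 0, 0, 0, 0, 0, 0])

```text
t: 13.7
tcp_pos: [0.5139, -0.3407, 0.0068]
tcp_rot: [2.092, 2.239, -0.119]
ft_force: [0.4, 0.1, -0.3]
finger_gap: 0.167
gripper_force: 58.8
```

```bash
python3 - <<'E'
from h import *
S=cam('scene');D=cam('side');W=cam('wrist')
go([.513,-.34,.007],toolR(-.11))
def crop(c,x,y,w,h,k):return cv2.resize(c['image'][y:y+h,x:x+w],None,fx=k,fy=k,interpolation=cv2.INTER_CUBIC)
cv2.imwrite('pics/crop8.png',np.hstack([crop(S,150,150,100,100,3.5),crop(D,290,280,120,100,3.5)])[:,:,::-1])
E
```

```text
t 13.85 pos [ 0.514  -0.3408  0.0069] F [ 0.2214  0.4494 -1.1617] gap 0.168962105519358
turn first deg [-0.2852 -0.0811  0.1056] then shift in new frame [ 0.0008 -0.0009 -0.0002] | shift in old frame [ 0.0008 -0.0009 -0.0002]
```

View pics/crop8.png

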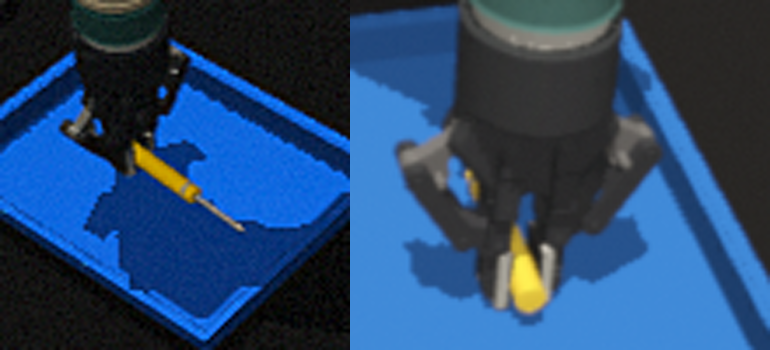

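Call:
step_arm(commands=[0, 0, 0.0005, 0, -1, 0, 0, 0, 0, 0, -1, 0, 0, 0, 0, 0, -1, 0, 0, 0, 0, 0, 0, 0])

```text
t: 14.25
tcp_pos: [0.5142, -0.3403, 0.0067]
tcp_rot: [2.062, 2.209, -0.172]
ft_force: [-0.0, 0.4, 2.5]
finger_gap: 0.165
gripper_force: 59.6
```

The tail is touching (Fz about 2.5 N). I open the fingers gradually.

Call:
step_arm(commands=[0, 0, 0, 0, 0, 0, 0, 0, 0, 0, 0, 0, 0, 0, 0, 0, 0, 0], claw=0.0138)

```text
t: 14.55
tcp_pos: [0.5142, -0.3404, 0.0066]
tcp_rot: [2.063, 2.21, -0.17]
ft_force: [-0.3, 3.0, 4.8]
finger_gap: 0.166
gripper_force: 60.8
```

Call:
step_arm(commands=[0, 0, 0, 0, 0, 0, 0, 0, 0, 0, 0, 0, 0, 0, 0, 0, 0, 0], claw=0.0144)

```text
t: 14.85
tcp_pos: [0.5141, -0.3405, 0.0065]
tcp_rot: [2.063, 2.209, -0.171]
ft_force: [-0.3, 2.7, 5.9]
finger_gap: 0.169
gripper_force: 42.9
```

Call:
step_arm(commands=[0, 0, 0, 0, 0, 0, 0, 0, 0, 0, 0, 0, 0, 0, 0, 0, 0, 0], claw=0.0155)

```text
t: 15.15
tcp_pos: [0.514, -0.3406, 0.0064]
tcp_rot: [2.063, 2.209, -0.172]
ft_force: [0.3, 3.8, 5.4]
finger_gap: 0.179
gripper_force: 13.1
```

Call:
step_arm(commands=[0, 0, 0, 0, 0, 0, 0, 0, 0, 0, 0, 0, 0, 0, 0, 0, 0, 0], claw=0.018)

```text
t: 15.45
tcp_pos: [0.5138, -0.341, 0.0064]
tcp_rot: [2.064, 2.209, -0.173]
ft_force: [-0.6, 1.8, 4.7]
finger_gap: 0.209
gripper_force: 2.3
```

Call:
step_arm(commands=[0, 0, 0, 0, 0, 0, 0, 0, 0, 0, 0, 0, 0, 0, 0, 0, 0, 0, 0, 0, 0, 0, 0, 0], claw=0.05)

```text
t: 15.85
tcp_pos: [0.5138, -0.3408, 0.006]
tcp_rot: [2.064, 2.209, -0.172]
ft_force: [-0.2, 0.3, -0.7]
finger_gap: 0.583
gripper_force: 0.0
```

Gently released. Now I retreat straight up and check.

Call:
step_arm(commands=[0, 0, -0.01, 0, 0, 0, 0, 0, -0.02, 0, 0, 0, 0, 0, -0.03, 0, 0, 0, 0, 0, -0.04, 0, 0, 0, 0, 0, -0.04, 0, 0, 0, 0, 0, -0.04, 0, 0, 0, 0, 0, 0, 0, 0, 0, 0, 0, 0, 0, 0, 0])

```text
t: 16.65
tcp_pos: [0.514, -0.3124, 0.1864]
tcp_rot: [2.061, 2.206, -0.171]
ft_force: [-0.0, 0.5, -1.0]
finger_gap: 0.58
gripper_force: 0.0
```

```bash
python3 - <<'E'
from h import *
S=cam('scene');D=cam('side')
go([.513,-.34,.007],toolR(-.11))
for c in(S,D):
    m=cv2.inRange(cv2.cvtColor(c['image'],cv2.COLOR_RGB2HSV),(20,130,70),(32,255,255))
    if c is S:m[:120]=0;m[:,350:]=0
    k=max(cv2.findContours(m,0,1)[0],key=cv2.contourArea);q=k.reshape(-1,2).astype(float)
    a=q[q[:,1].argmin()],q[q[:,1].argmax()];e=[onz(c,*p,.012) for p in a]
    print(c['n'],a,e,np.linalg.norm(e[0]-e[1]))
E
```

```text
t 16.75 pos [ 0.5122 -0.3115  0.1832] F [ 0.3098  0.2513 -0.7211] gap 0.5874174684845525
turn first deg [-0.3602  2.8546  0.1253] then shift in new frame [-0.009  -0.001   0.1782] | shift in old frame [-0.0001  0.0001  0.1785]
scene (array([184., 190.]), array([204., 208.])) [array([ 0.507 , -0.3658,  0.012 ]), array([ 0.5164, -0.2657,  0.012 ])] 0.1004901683917296
side (array([326., 332.]), array([338., 372.])) [array([ 0.5094, -0.2712,  0.012 ]), array([ 0.5126, -0.3622,  0.012 ])] 0.09107294983642585
```

Both views agree: the handle lies flat on the tray floor at y −0.365 to −0.268 and measures about 95 mm.

```bash
python3 -c "
from rig import bot;print(bot.sign_off())"
```

```text
the job is handed in; nothing more can be done
None
```

The blue tube was tipped, and the yellow probe was drawn out by its handle and set down gently, lying flat in the empty blue tray. The red tube was not touched, and I handed the job in at about 17 s of the 51 s allowed; no verdict came back.

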